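Load the tap into the leak-test box under its splash cover

ROBOT

A 6-joint arm with a two-finger parallel gripper is mounted at the origin on the work surface. World frame = base frame: x ahead of the robot, y to its left, z up, the work surface at z = 0. Lengths are in m, angles in rad, forces in N, time in s.
With the tool pointing down it reaches from about 0.375 to 0.975 m from the base axis. Payload 3.8 kg.
Tool frame: the origin (TCP) lies on the centre line of the jaws, within the pads' length; the fingertips stand r.nose_length ahead of it and the grasp point (between the pads) lies 6 mm ahead of it (r.nose_length is the distance from the TCP to the fingertips, in m); z points along the fingers, y is the line along which they close (so a half turn about z gives the same grasp; the last joint's range is limited). The gripper opens to 85 mm and grips with 20 to 120 N. Pads are 22 mm wide; open, the fingers measure 114 mm over their backs; the gripper's body (76 mm by 85 mm) begins 54 mm behind the grasp point. The pads swing forward as they close: fully open they stand 13 mm farther back than shut.
Start: joints at [1.129, 0.264, 1.604, -0, 1.274, -0.037], TCP at [0.266, 0.62, 0.256] pointing down, gripper open.
Joint ranges: [-2.63, 2.63], [-0.94, 2.18], [0.31, 2.57], [-1.31, 4.45], [0, 2.66], [-2.55, 2.55]. Speed limits (rad/s): [2.57, 2.57, 3.14, 3.14, 3.14, 3.14].

INTERFACE

Orientations are given as a unit quaternion [w, x, y, z].
In Python, from workcell import sensors, viewer, r gives the robot as it stands.
- The arm moves only by the shell command python3 -m pendant 'ROWS' [FORCE]. ROWS is JSON, a list that holds one entry, the list of rows, each a list of 7 numbers: the turn, a rotation vector about the tool's x, y, z in rad, then the shift along the tool's x, y, z in m, then the opening, from 0 (shut) to 1 (fully open). A call has 1 to 12 rows; each row is the pose to reach, as a shift and turn from the pose commanded when the call began, along the tool's axes at that moment; what a row does not reach only later rows make up. A row lasts 1/10 s, in which the tool goes at most 50 mm and 8.59 degrees, less where a joint would pass 70% of its speed; a pose out of reach is approached as far as the arm can. A call with a gripper value outside its range is refused whole. The fingers move at their own pace and stop on an object; FORCE is the grip in N (left out, the last holds). Time passes only in rows, so rows that repeat a pose let the fingers close. It gives the time, the measured TCP pose, the force, the opening and the grip force at its end, in the units of the state.
- sensors.observe(): the state, without advancing time (a new reading comes with each control period).
- viewer.camera(name): name is "scene" or "top"; returns the picture (400x640x3 uint8, red, green, blue); there is no depth.
- viewer.camera_params(name): a dict with "camera_matrix" (3x3 intrinsics, pixels), "R" (3x3) and "t" (3): a world point X has camera coordinates R X + t. Camera axes: x right, y down, z forward; pixel columns grow to the right and rows downward; lengths in m; the calibration is good to about 2 mm. A picture is of the moment at which its call begins. camera_params takes no time and is no camera call.
- r.hand_in(): hands the job in; it is judged then, once.
The state is a dict: "clock": time; "joint_positions": joint angles; "joint_vel": joint speeds; "effort": joint torques, N m; "tool_pos": TCP position; "orientation": TCP orientation; "force": force on the tool from outside, world axes, zero at the start; "torque": the same for the moment, N m; "grip_width": finger opening in m; "finger_force": force on a finger pad.
Only numpy, scipy, OpenCV 4.12 (cv2) and the standard library are available. Lean on these libraries where they do the work, as an engineer would, in place of code of your own. Each camera call takes 0.05 s, during which the arm holds its last target. There are 200 camera calls.

TASK

Put the chrome tap into the blue leak-test box for its test: tip it so that the spout goes in first beneath the fixed pale splash cover with the yellow edge, then right it inside. It must finish standing upright on the green pad, near the middle of the black stop bar, with the spout pointing straight in under the cover and the round base slid up gently until it touches the stop bar. Handle it gently (no drop, no knocks against the box), leave the black tap and the other things where they are, and let go at the end.

Things in the scene. Friction and masses are not known exactly. Their poses are not given: they have to be found in the camera images.
- tap: chrome mixer tap, red ring near its top, about 0.5 kg, mostly in the column; stands upright at the start. Origin: centre of its underside; z up the column, spout towards its own -x. Round base 52 dia x 8 high; column 44 dia up to 84; flat lever on top, 14 wide, reaching 36 from the axis to +x, top at 88. Grip the column across y around height 58. Overall 183 long.
- tap_outlet (a point): centre of the nozzle's lower face, at (-138, 0, 26) mm in the tap's frame. The nozzle (18 dia) turns down at the end of the spout, a round bar of 18 dia with its centre line at height 49, whose rounded end reaches 147 from the column's axis
- testbox: blue steel leak-test box, fixed, level, yaw varies. Origin: centre of its underside. Floor 6 thick; inside 224 (x) by 136 (y), walls 6 thick. Half x -112 to -10 is covered; half x -10 to +112 is open above, its walls 75 high over the inner floor (the near wall and covered sides 90). The opening, 122 by 136, is too short for the upright tap; tipped 35 to 40 degrees spout down it goes in.
- seat (a point): on the inner floor, at (52, 0, 6) mm in the box's frame: where the tap's origin is when its base touches the middle of the black stop bar (10 wide, 10 high, 90 long along y, on the inner floor, its +x face at box x = +26). Green pad, flush with the floor, from the bar to the far wall. Seated, the tap's axes lie along the box's, spout to the box's -x
- cover_edge (a point): middle of the lower edge of the splash cover, at (-10, 0, 96) mm in the box's frame: a pale translucent rigid sheet 4 thick, underside 90 above the inner floor, over the box's -x half, a yellow strip along its edge
- tap_black: the matt black tap, same shape and size as the chrome one and standing the same way (origin at the centre of its underside, spout towards its own -x); not for testing
- glue: white thread-sealant bottle, 48 dia x 120 high, yellow cap, upright; origin at centre of underside
- can: green can, 66 dia x 100 high, upright; origin at centre of underside
- wrench: steel wrench lying flat, 190 long; origin at its middle, length along its x
- elbow: brass pipe elbow, two legs 65 long, 44 thick; origin under the bend
- locknut: brass ring nut lying flat, 68 dia x 14; origin at centre of underside
- driver: aluminium air screwdriver lying on its side, 200 long, grey handle; origin under the barrel's middle

How it is judged:
On the way:
1. the spout's end is beneath the splash cover while the tap is still tipped by more than 8 degrees (x of tap_outlet in the frame of testbox between -0.112 and -0.014 m and y of tap_outlet in the frame of testbox between -0.068 and 0.068 m and z of tap_outlet in the frame of testbox below 0.09 m and angle between tap's own z axis and vertical above 0.14 rad).
At the end, for the whole second after the job is handed in: The chrome tap stands released and at rest on the box's inner floor (within 3 mm of its height), upright within 3.4 degrees, its base within 2 mm of touching the stop bar and within 18 mm sideways of the bar's middle, the spout under the cover and along the box's x axis within 11 degrees (x of tap in the frame of seat between -0.003 and 0.002 m and y of tap in the frame of seat between -0.018 and 0.018 m and z of tap in the frame of seat between -0.003 and 0.003 m and angle between tap's own z axis and vertical below 0.06 rad and angle between the x axis of tap and the x axis of testbox, either way round below 0.2 rad and x of tap_outlet in the frame of testbox below -0.06 m and linear speed of tap below 0.01 m/s and angular speed of tap below 0.05 rad/s).
It fails at once if the tap is dropped: it falls faster than 0.3 m/s with no finger touching it (contact force between tap and the fingers below 0.05 N and linear speed of tap above 0.3 m/s).
It fails at once if the tap and the test box press or knock on each other with more than 40 N (contact force between tap and testbox above 40 N).
It fails at once if the black tap or another bystander is moved by more than 30 mm (distance of any of tap_black, glue, can, wrench, elbow, locknut, driver from where it was at the start of the episode above 0.03 m).
It also fails if it takes over 43 s, if anything falls off the work surface, if the arm or the gripper's body presses on something with over 40 N, if the wrist force passes 120 N, or if a joint passes its speed limit or range.

## Working session

There is one attempt and no reset: what is moved stays moved. The work goes in short steps, Python scripts to look and compute and a shell command to move; the robot and the scene stay as the last step left them, time stands still between calls to the robot, and variables do not carry over. Pictures are saved under pics/ and viewed, at most 10 in all, crops included, and the job is handed in when it is done.

```bash
mkdir -p pics
python3 - <<'E'
from workcell import sensors, viewer, r
import cv2
for n in("scene","top"):
    cv2.imwrite(f"pics/{n}0.png",viewer.camera(n)[:,:,::-1]); p=viewer.camera_params(n); print(n,p)
s=sensors.observe(); print(s, r.nose_length)
E
```

```text
scene {'camera_matrix': array([[423.66433255,   0.        , 319.04712687],
       [  0.        , 423.66433255, 203.54529857],
       [  0.        ,   0.        ,   1.        ]]), 'R': array([[ 0.63863076,  0.76943998,  0.01062403],
       [ 0.47538427, -0.38363444, -0.79172875],
       [-0.60511201,  0.51067283, -0.61078042]]), 't': array([-0.32989423, -0.22197826,  1.59813203])}
top {'camera_matrix': array([[431.08971267,   0.        , 324.34393618],
       [  0.        , 431.08971267, 197.60480604],
       [  0.        ,   0.        ,   1.        ]]), 'R': array([[-0.02031978, -0.99964011, -0.01751476],
       [-0.9899114 ,  0.02257284, -0.13987811],
       [ 0.14022312,  0.01449576, -0.99001381]]), 't': array([-0.01846798,  0.55598189,  0.97935998])}
{'clock': 0.1, 'joint_positions': array([ 1.12911367e+00,  2.64697786e-01,  1.60528530e+00, -3.13715563e-05,
        1.27373063e+00, -3.68827460e-02]), 'joint_vel': array([-0.00216995, -0.00185258, -0.0031949 , -0.00259306, -0.00080178,
       -0.00041712]), 'effort': array([ 1.18576143e-03, -5.16707826e+01, -3.68590558e+01,  1.41997134e-04,
        6.22322827e-03,  1.47076616e-05]), 'tool_pos': array([0.26556381, 0.6198666 , 0.25504719]), 'orientation': array([-2.36785424e-04,  2.01016246e-01,  9.79587333e-01, -1.03386844e-03]), 'force': array([ 0.02576942, -0.11295029, -0.62168919]), 'torque': array([-0.0054364 , -0.04583423,  0.05492147]), 'finger_force': 0.0, 'grip_width': 0.08562442904201674} 0.025
```

View pics/scene0.png

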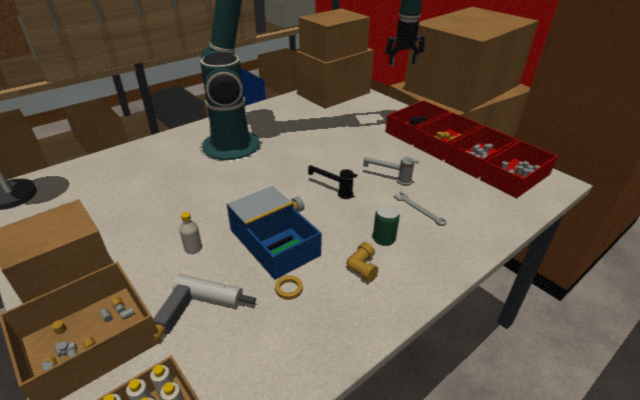

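View pics/top0.png

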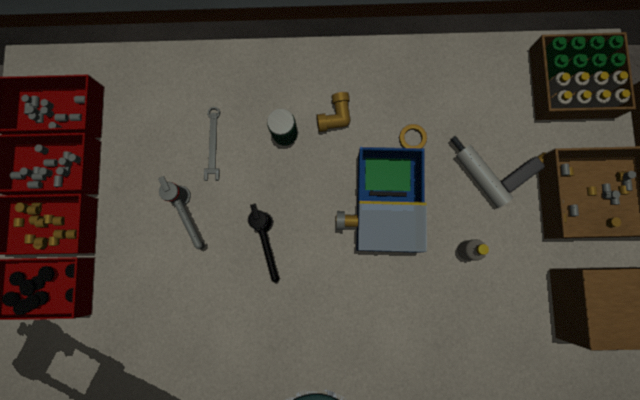

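The scene view shows the chrome tap at about (405,172), the black tap at (345,183) and the box at (275,230). The top view shows the chrome tap at (173,190) with its spout end at (200,246), the black tap at (260,218), and the box between (358,148) and (426,252), with its cover on the robot's side. Next I'll enlarge crops.

Run:
```python
import cv2,numpy as np
t=cv2.imread("pics/top0.png");s=cv2.imread("pics/scene0.png")
f=lambda im,x,y,w,h,k:cv2.convertScaleAbs(cv2.resize(im[y:y+h,x:x+w],None,fx=k,fy=k,interpolation=cv2.INTER_CUBIC),alpha=1.6)
a=f(t,150,168,65,90,6);b=f(t,340,140,100,120,5)
c=np.zeros((600,400+500,3),np.uint8);c[:540,:390]=a;c[:600,400:900]=b
cv2.imwrite("pics/c1.png",c[:,:800] if 0 else cv2.resize(c,(800,533)))
a=f(s,355,145,70,50,6);b=f(s,220,180,110,100,5)
c=np.zeros((500,430+550,3),np.uint8);c[:300,:420]=a;c[:,430:]=b
cv2.imwrite("pics/c2.png",cv2.resize(c,(784,400)))
```

```text
(no output)
```

View pics/c1.png

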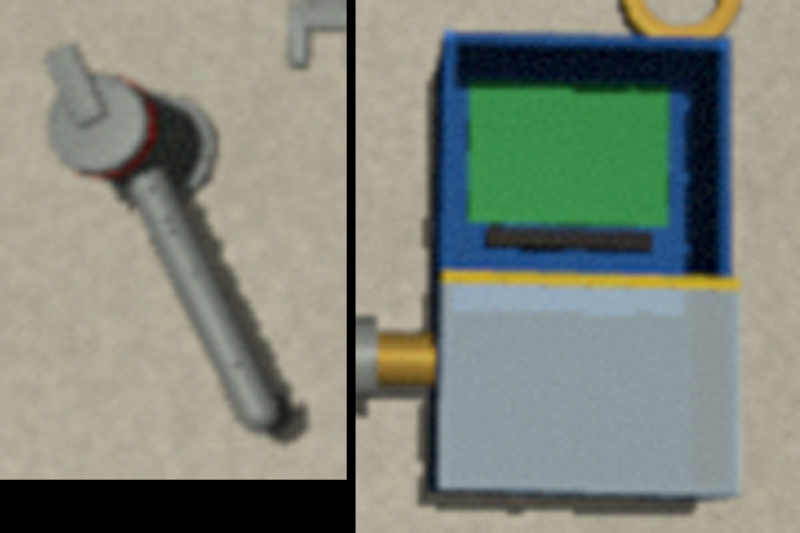

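View pics/c2.png

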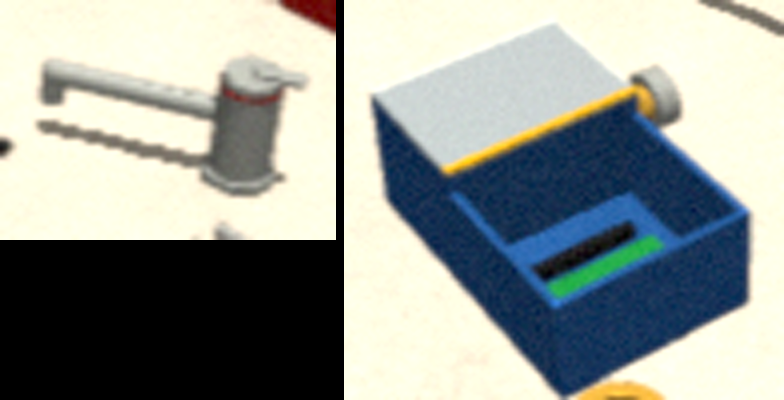

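The top crop shows the tap's top disc at crop (102,127) and its spout end at (258,412). In the same crop the box corners are at (446,33), (731,40), (438,489) and (738,497), with the yellow edge running (442,270) to (738,285). In the scene crop, the box corners and the nozzle (52,100) are clear. I'll fit both poses from these.

```bash
cat > h.py <<'E'
import numpy as np
from scipy.optimize import least_squares
from workcell import viewer
P={n:viewer.camera_params(n) for n in("scene","top")}
def proj(n,X):
    p=P[n];c=np.atleast_2d(X)@p["R"].T+p["t"];u=c@p["camera_matrix"].T
    return u[:,:2]/u[:,2:]
def place(q,X,z=0):
    c,s=np.cos(q[2]),np.sin(q[2]);X=np.array(X)/1000.
    return np.c_[q[0]+c*X[:,0]-s*X[:,1],q[1]+s*X[:,0]+c*X[:,1],X[:,2]+z]
def fit(obs,q0):
    f=lambda q:np.concatenate([(proj(n,place(q,X))-np.array(u)).ravel() for n,X,u in obs])
    s=least_squares(f,q0,loss="soft_l1");return s.x,f(s.x).reshape(-1,2).round(1).tolist()
E
python3 - <<'E'
from h import *
T=lambda a:[((x-355.6)/4.444+340,y/4.444+140) for x,y in a]
S=lambda a:[((x-344)/4+220,y/4+180) for x,y in a]
box,e=fit([("top",[(118,74,81),(118,-74,81),(-118,74,100),(-118,-74,100),(-10,74,100),(-10,-74,100),(26,45,16),(26,-45,16)],T([(446,33),(731,40),(438,489),(738,497),(442,270),(738,285),(486,227),(651,235)])),
("scene",[(-118,-74,100),(-118,74,100),(-10,-74,96),(118,74,81),(118,-74,81),(118,-74,0),(118,74,0)],S([(372,95),(555,22),(448,174),(748,212),(557,303),(565,395),(748,300)]))],[.6,-.05,0]);print(box,e)
tap,e=fit([("top",[(0,0,84),(-138,0,49)],[(169.1,191.8),(198.4,245.3)]),("scene",[(0,0,84),(-138,0,26),(0,0,4)],[(407.7,160.6),(365.8,165.8),(404.6,181.7)])],[.55,.35,.3]);print(tap,e)
for n,q in(("box",box),("tap",tap)):
    print(n,np.hypot(*q[:2]))
print("seat",place(box,[(52,0,6)]))
np.savez("fit.npz",box=box,tap=tap)
E
```

```text
[ 0.54325991 -0.18262565 -0.05256463] [[-0.5, -0.4], [0.0, -0.2], [-0.4, 0.2], [0.3, 0.6], [-0.3, 0.4], [0.3, -1.0], [-0.0, 0.2], [0.2, -0.5], [-0.5, -1.9], [0.1, -1.9], [-0.0, 0.2], [0.9, -0.6], [-0.6, 0.8], [-0.8, 0.8], [0.4, 0.1]]
[0.5734856  0.32211011 0.44500143] [[-0.1, -1.3], [0.2, 0.1], [-0.1, -0.4], [-0.1, -0.4], [-0.3, -1.0]]
box 0.5731347690249408
tap 0.6577542544581686
seat [[ 0.59518809 -0.18535775  0.006     ]]
```

The fits are good to about 1 px. Box yaw is -0.053 and tap yaw is 0.445. Next I'll plan the insertion in the box's x-z plane with the gripper included, and compute the grasp move.

```bash
cat > plan.py <<'E'
import numpy as np,cv2,heapq,itertools
# raster of box section, inner floor z=0; x -200..300, z -20..480
W=np.full((500,500),255,np.uint8)
def rect(x0,x1,z0,z1): W[z0+20:z1+20,x0+200:x1+200]=0
rect(-118,118,-20,0);rect(112,118,0,75);rect(-118,-112,0,94);rect(-118,-10,90,96);rect(16,26,0,10)
D=cv2.distanceTransform(W,cv2.DIST_L2,5)
def box(x0,x1,z0,z1,s=3):
    g=np.array(list(itertools.product(np.linspace(x0,x1,int((x1-x0)/s)+2),np.linspace(z0,z1,int((z1-z0)/s)+2))));return g
tap=np.vstack([box(-26,26,0,8),box(-22,22,8,84),box(-22,36,80,88),box(-147,-20,40,58),box(-147,-129,26,45)])
def clear(P,x,z,phi):
    c,s=np.cos(phi),np.sin(phi);X=x+c*P[:,0]-s*P[:,1];Z=z+s*P[:,0]+c*P[:,1]
    i=np.clip(np.round(X).astype(int)+200,0,499);j=np.clip(np.round(Z).astype(int)+20,0,499);return D[j,i].min()
def hand(th):  # tool leaning to +x by th in tap frame; grip at (0,58)
    t=np.vstack([box(-12,12,-19,60),box(-43,43,52,200,5)]);c,s=np.cos(th),np.sin(th)
    return np.c_[c*t[:,0]+s*t[:,1],58-s*t[:,0]+c*t[:,1]]
def solve(thdeg,gx=58,gz=6,sp=4):
    A=np.vstack([tap]);H=hand(np.radians(thdeg));phis=np.radians(np.arange(0,49,4));memo={}
    def cl(n):
        if n not in memo: x,z,k=n;memo[n]=min(clear(A,x,z,phis[k]),clear(H,x,z,phis[k])*.7)
        return memo[n]
    s=(gx,gz,0);d={s:0};pr={};q=[(0,s)]
    while q:
        c,n=heapq.heappop(q)
        if c>d[n]: continue
        if n[1]>=150 : break
        for a in itertools.product((-sp,0,sp),(-sp,0,sp),(-1,0,1)):
            m=(n[0]+a[0],n[1]+a[1],n[2]+a[2])
            if not(0<=m[2]<len(phis)) or not -60<m[0]<140 or m[1]<0: continue
            k=cl(m)
            if k<3: continue
            w=(np.hypot(a[0],a[1])+4*abs(a[2]))*(1+150/k**2)
            if c+w<d.get(m,1e9): d[m]=c+w;pr[m]=n;heapq.heappush(q,(c+w,m))
    else: return None
    p=[n]
    while n!=s: n=pr[n];p.append(n)
    return [(x,z,int(round(np.degrees(phis[k]))),round(float(clear(A,x,z,phis[k])),1),round(float(clear(H,x,z,phis[k])),1)) for x,z,k in p],d[p[0]]
if __name__=="__main__":
    for th in(10,18,25,32):
        o=solve(th);print(th,o and (o[1],min(a[3] for a in o[0]),min(a[4] for a in o[0])))
        if o and th in (18,25): print(o[0])
E
cat >> h.py <<'E'
from scipy.spatial.transform import Rotation as Ro
from workcell import sensors
def yaw(a): return Ro.from_euler("z",a)
M0=Ro.from_matrix(np.diag([-1.,1,-1]))
def toolpose(o,yw,phi,th,h=.058,ins=np.zeros(3)):
    "tap origin o (world), yaw, spout-down phi, tool lean th (deg) -> TCP pos, R"
    Rt=yaw(yw)*Ro.from_euler("y",-phi,degrees=True);R=Rt*M0*Ro.from_euler("y",th,degrees=True)
    g=np.array(o)+Rt.apply([0,0,h]);return g-R.apply([0,0,.006]),R
def cur():
    s=sensors.observe();q=s["orientation"];return s,s["tool_pos"],Ro.from_quat(q[[1,2,3,0]])
def row(p,R,base=None):
    s,p0,R0=cur() if base is None else (None,*base)
    return np.r_[(R0.inv()*R).as_rotvec(),R0.inv().apply(p-p0)].round(4).tolist()
F=np.load("fit.npz") if __import__("os").path.exists("fit.npz") else None
E
python3 plan.py
python3 - <<'E'
from h import *
t=F["tap"]
for th in (20,25):
  for z in (.12,.06,0): print(th,z,row(*toolpose([t[0],t[1],z],t[2],0,th)))
E
```

```text
10 (np.float64(398.03628931757675), 7.0, 33.0)
18 (np.float64(398.03628931757675), 7.0, 26.0)
[(138, 150, 48, 12.4, 95.5), (138, 146, 48, 14.8, 91.5), (138, 142, 48, 17.6, 87.5), (138, 138, 48, 20.2, 83.5), (138, 134, 48, 22.6, 79.5), (138, 130, 48, 25.4, 75.5), (134, 126, 48, 25.0, 72.3), (130, 122, 48, 21.8, 69.1), (130, 118, 44, 19.6, 67.9), (126, 114, 44, 19.6, 64.7), (122, 110, 44, 19.8, 63.5), (118, 106, 44, 19.0, 61.3), (114, 102, 44, 18.8, 59.1), (114, 98, 40, 16.2, 56.7), (110, 94, 40, 16.6, 54.7), (106, 90, 40, 15.6, 52.5), (102, 86, 36, 11.0, 52.1), (98, 82, 36, 12.4, 51.4), (94, 78, 36, 13.2, 50.6), (90, 74, 32, 9.2, 49.2), (86, 70, 32, 10.0, 50.0), (82, 66, 32, 10.0, 50.7), (78, 62, 28, 8.4, 50.5), (78, 58, 28, 11.0, 49.7), (78, 54, 24, 10.0, 47.0), (74, 50, 24, 13.0, 50.0), (74, 46, 20, 12.0, 46.6), (74, 42, 20, 14.0, 45.8), (70, 38, 16, 14.2, 47.0), (70, 34, 16, 17.0, 46.4), (70, 30, 12, 17.0, 43.0), (66, 26, 12, 20.0, 47.0), (66, 22, 8, 17.4, 42.6), (66, 18, 4, 16.4, 37.3), (66, 14, 0, 15.0, 31.4), (62, 10, 0, 11.0, 30.4), (58, 6, 0, 7.0, 26.0)]
25 (np.float64(398.036
[... 706 characters left out ...]
4, 50, 24, 13.0, 49.0), (74, 46, 20, 12.0, 48.8), (74, 42, 20, 14.0, 48.0), (70, 38, 16, 14.2, 49.0), (70, 34, 16, 17.0, 48.2), (70, 30, 12, 17.0, 43.8), (66, 26, 12, 20.0, 46.7), (66, 22, 8, 17.4, 41.3), (66, 18, 4, 16.4, 35.0), (66, 14, 0, 15.0, 28.6), (62, 10, 0, 11.0, 24.2), (58, 6, 0, 7.0, 19.4)]
32 (np.float64(398.03628931757675), 7.0, 12.0)
20 0.12 [0.1463, 0.3268, -0.8413, -0.4017, -0.1507, 0.0717]
20 0.06 [0.1463, 0.3268, -0.8413, -0.4017, -0.1506, 0.1317]
20 0 [0.1463, 0.3268, -0.8413, -0.4017, -0.1505, 0.1917]
25 0.12 [0.1834, 0.4086, -0.8363, -0.402, -0.1504, 0.0719]
25 0.06 [0.1834, 0.4086, -0.8363, -0.402, -0.1502, 0.1319]
25 0 [0.1834, 0.4086, -0.8363, -0.402, -0.1501, 0.1919]
```

```bash
python3 - <<'E'
from h import *
t=F["tap"]
print(row(*toolpose([t[0],t[1],.1],t[2],0,18)))
E
python3 -m pendant '[[[0.132,0.294,-0.843,-0.401,-0.151,0.07,1],[0.132,0.294,-0.843,-0.401,-0.151,0.07,1],[0.132,0.294,-0.843,-0.401,-0.151,0.07,1],[0.132,0.294,-0.843,-0.401,-0.151,0.07,1],[0.132,0.294,-0.843,-0.401,-0.151,0.07,1],[0.132,0.294,-0.843,-0.401,-0.151,0.07,1],[0.132,0.294,-0.843,-0.401,-0.151,0.07,1],[0.132,0.294,-0.843,-0.401,-0.151,0.07,1],[0.132,0.294,-0.843,-0.401,-0.151,0.07,1],[0.132,0.294,-0.843,-0.401,-0.151,0.07,1],[0.132,0.294,-0.843,-0.401,-0.151,0.07,1],[0.132,0.294,-0.843,-0.401,-0.151,0.07,1]]]' 60
python3 - <<'E'
from h import *
t=F["tap"]
for z in(.05,0):print(row(*toolpose([t[0],t[1],z],t[2],0,18)))
E
```

```text
[0.1315, 0.294, -0.8429, -0.4015, -0.1508, 0.0916]
clock: 1.3
tool_pos: [0.5743, 0.3243, 0.186]
orientation: [-0.152, -0.218, 0.963, -0.034]
force: [-0.1, -0.5, -0.4]
grip_width: 0.0854
finger_force: 0.0
[0.0013, 0.0007, 0.0008, -0.0225, -0.0017, 0.0687]
[0.0013, 0.0007, 0.0008, -0.0379, -0.0018, 0.1163]
```

```bash
python3 -m pendant '[[[0.001,0.001,0.001,-0.008,-0.002,0.023,1],[0.001,0.001,0.001,-0.016,-0.002,0.046,1],[0.001,0.001,0.001,-0.023,-0.002,0.069,1],[0.001,0.001,0.001,-0.029,-0.002,0.088,1],[0.001,0.001,0.001,-0.034,-0.002,0.104,1],[0.001,0.001,0.001,-0.038,-0.002,0.116,1],[0.001,0.001,0.001,-0.038,-0.002,0.116,1]]]'
python3 - <<'E'
from h import *
import cv2
t=F["tap"];print(row(*toolpose([t[0],t[1],0],t[2],0,18)))
f=lambda im,x,y,w,h,k:cv2.convertScaleAbs(cv2.resize(im[y:y+h,x:x+w],None,fx=k,fy=k,interpolation=cv2.INTER_CUBIC),alpha=1.6)
a=f(viewer.camera("top")[:,:,::-1],130,150,100,100,4);b=f(viewer.camera("scene")[:,:,::-1],350,100,100,100,4)
cv2.imwrite("pics/g1.png",np.hstack([a,b]))
E
```

```text
clock: 2.0
tool_pos: [0.5745, 0.3223, 0.0623]
orientation: [-0.154, -0.218, 0.963, -0.035]
force: [-1.0, -0.4, 0.6]
grip_width: 0.0852
finger_force: 0.0
[-0.0005, -0.003, 0.0005, -0.0004, 0.0002, -0.0016]
```

View pics/g1.png

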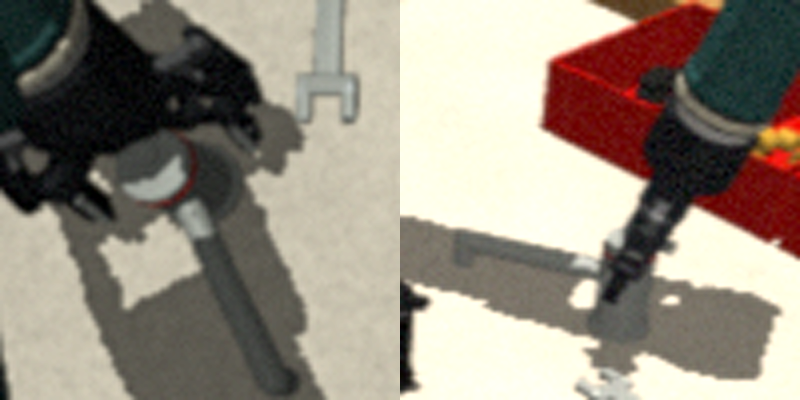

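The fingers straddle the column either side of the top disc (top crop, about (155,175)). Next: close, then lift.

```bash
python3 -m pendant '[[[0,0,0,0,0,0,0.3],[0,0,0,0,0,0,0.3],[0,0,0,0,0,0,0.3],[0,0,0,0,0,0,0.3],[0,0,0,0,0,0,0.3],[0,0,0,0,0,0,0.3]]]' 70
python3 - <<'E'
from h import *
t=F["tap"];b=F["box"]
print(row(*toolpose([t[0],t[1],0.15],t[2],0,18)),cur()[0]["force"])
E
```

```text
clock: 2.7
tool_pos: [0.5769, 0.3232, 0.0657]
orientation: [-0.151, -0.218, 0.964, -0.034]
force: [0.4, 3.1, 6.8]
grip_width: 0.0428
finger_force: 71.3
[0.0008, 0.0028, -0.0005, 0.047, 0.0006, -0.1404] [0.35123137 3.05447515 6.84326645]
```

```bash
python3 - <<'E'
from h import *
t=F["tap"];s,p,R=cur();Rt=yaw(t[2])
o=np.r_[t[:2],0.];np.savez("grip.npz",q=(Rt.inv()*R).as_quat(),p=Rt.inv().apply(p-o));print(Rt.inv().apply(p-o),(Rt.inv()*R).as_euler("YXZ",degrees=True))
E
python3 -m pendant '[[[0,0,0,0.003,0,-0.009,0.3],[0,0,0,0.009,0,-0.028,0.3],[0,0,0,0.018,0,-0.056,0.3],[0,0,0,0.028,0,-0.086,0.3],[0,0,0,0.038,0,-0.117,0.3],[0,0,0,0.044,0,-0.137,0.3],[0,0,0,0.047,0,-0.145,0.3],[0,0,0,0.047,0,-0.145,0.3]]]'
python3 - <<'E'
from h import *
import cv2
f=lambda im,x,y,w,h,k:cv2.convertScaleAbs(cv2.resize(im[y:y+h,x:x+w],None,fx=k,fy=k,interpolation=cv2.INTER_CUBIC),alpha=1.6)
a=f(viewer.camera("top")[:,:,::-1],100,150,130,130,3);b=f(viewer.camera("scene")[:,:,::-1],340,60,130,130,3)
cv2.imwrite("pics/g2.png",np.hstack([a,b]))
print(cur()[0]["force"],cur()[1])
E
```

```text
[ 0.00355518 -0.00052492  0.06571754] [-1.62162938e+02 -4.38630897e-02  3.04535644e-02]
clock: 3.5
tool_pos: [0.5769, 0.3224, 0.2186]
orientation: [-0.151, -0.218, 0.964, -0.034]
force: [0.6, -0.6, -3.7]
grip_width: 0.0427
finger_force: 71.5
[ 0.22654902 -1.05773387 -4.42004692] [0.5756056  0.32181381 0.2154169 ]
```

View pics/g2.png

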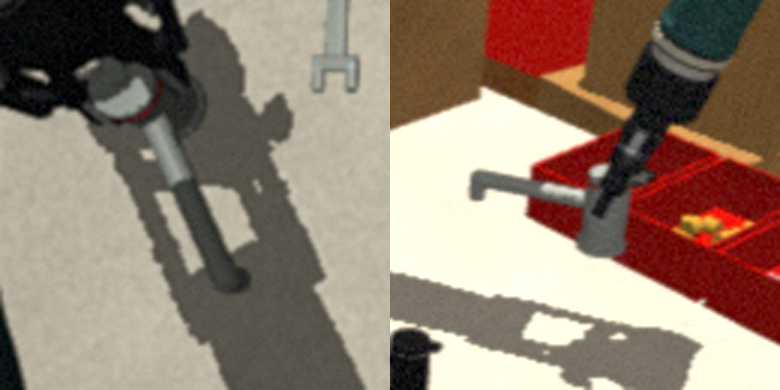

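Run:
```python
from h import *
G=np.load("grip.npz");s,p,R=cur()
Rt=R*Ro.from_quat(G["q"]).inv();o=p-Rt.apply(G["p"]);print(o,Rt.as_euler("ZYX",degrees=True))
X=np.array([(0,0,84),(-138,0,49),(-138,0,26),(0,0,4)])/1000.
def W(v): return np.array(o+v[:3])+(Rt*Ro.from_rotvec(v[3:])).apply(X)
print(proj("scene",W(np.zeros(6))),proj("top",W(np.zeros(6))))
obs=np.array([(414,119.3),(369.3,125.7),(410,142.3)]);ot=np.array([(100+233/3,150+277/3)])
f=lambda v:np.r_[(proj("scene",W(v))[[0,2,3]]-obs).ravel(),(proj("top",W(v))[[1]]-ot).ravel(),v[:3]*500,v[3:]*20]
v=least_squares(f,np.zeros(6)).x;print(v.round(4),f(v)[:8].round(1))
```

```text
[0.57195063 0.32057078 0.14971449] [25.50567961  0.24313431 -0.06362151]
[[413.86018538 117.657702  ]
 [369.38554988 118.9892924 ]
 [368.75482514 125.566013  ]
 [409.96899704 141.12269202]] [[140.65877421 179.0091002 ]
 [175.88208592 243.80889128]
 [179.99191662 244.23078912]
 [157.37350576 186.03540832]]
[ 0.0009 -0.0005 -0.0014  0.0307  0.0141  0.0118] [ 0.1 -0.6 -0.6  0.2  0.  -0.6 -0.3 -0. ]
```

```bash
cat >> h.py <<'E'
def boxtgt(x,z,phi,y=0.,zf=6.,yw=0.):
    "tap origin in box frame mm (z over inner floor), spout-down phi deg"
    G=np.load("grip.npz");b=F["box"];Rt=yaw(b[2]+yw)*Ro.from_euler("y",-phi,degrees=True)
    o=place(b,[(x,y,z+zf)])[0];return o+Rt.apply(G["p"]),Rt*Ro.from_quat(G["q"])
def tapnow():
    G=np.load("grip.npz");s,p,R=cur();b=F["box"];Rt=R*Ro.from_quat(G["q"]).inv();o=p-Rt.apply(G["p"])
    d=yaw(-b[2]).apply(o-np.r_[b[:2],.006]);e=(yaw(-b[2])*Rt).as_euler("ZYX",degrees=True)
    print("tap box mm",(d*1000).round(1),"yaw,-phi,roll",e.round(2),"F",s["force"].round(1),"t",s["clock"])
E
python3 - <<'E'
from h import *
print(row(*boxtgt(138,214,0)),row(*boxtgt(138,214,46)))
E
```

```text
[-0.1545, -0.0042, 0.4731, 0.1376, -0.5095, -0.0287] [0.0434, -0.7901, 0.5088, 0.1726, -0.4865, 0.0011]
```

```bash
python3 -m pendant '[[[0.002,-0.03,0.02,0.007,-0.019,0,0.3],[0.005,-0.09,0.06,0.020,-0.055,0,0.3],[0.009,-0.16,0.10,0.035,-0.098,0,0.3],[0.013,-0.23,0.15,0.051,-0.143,0,0.3],[0.017,-0.31,0.20,0.067,-0.190,0,0.3],[0.022,-0.39,0.25,0.085,-0.238,0,0.3],[0.026,-0.47,0.30,0.102,-0.287,0,0.3],[0.030,-0.55,0.355,0.120,-0.336,0,0.3],[0.035,-0.63,0.405,0.138,-0.384,0,0.3],[0.039,-0.70,0.45,0.154,-0.430,0.001,0.3],[0.043,-0.76,0.49,0.166,-0.468,0.001,0.3],[0.043,-0.79,0.509,0.173,-0.486,0.001,0.3]]]'
python3 -m pendant '[[[0,0,0,0,0,0,0.3],[0,0,0,0,0,0,0.3]]]'
python3 - <<'E'
from h import *
tapnow()
for a in((138,150,46),(126,114,44),(106,90,40)):print(row(*boxtgt(*a)))
E
```

```text
clock: 4.8
tool_pos: [0.6338, -0.1907, 0.2659]
orientation: [0.242, 0.028, 0.97, -0.005]
force: [0.2, 0.3, -4.2]
grip_width: 0.0425
finger_force: 72.3
clock: 5.0
tool_pos: [0.6343, -0.1872, 0.2659]
orientation: [0.241, 0.027, 0.97, -0.004]
force: [1.5, 0.4, -4.4]
grip_width: 0.0428
finger_force: 72.4
tap box mm [135.7   0.9 211.5] yaw,-phi,roll [ -0.27 -45.71   0.3 ] F [ 1.5  0.4 -4.4] t 5.0
[0.0028, -0.0051, -0.0026, 0.027, -0.0011, 0.0555]
[0.0029, 0.0298, -0.0025, 0.0522, -0.0012, 0.0811]
[0.003, 0.0996, -0.0024, 0.0766, -0.0014, 0.0921]
```

```bash
cat >> h.py <<'E'
import cv2
def snap(fn,tc,sc,k,draw=True):
    G=np.load("grip.npz");s,p,R=cur();Rt=R*Ro.from_quat(G["q"]).inv();o=p-Rt.apply(G["p"])
    X=o+Rt.apply(np.array([(0,0,84),(-147,0,49),(-138,0,26),(0,0,0),(26,0,0),(-26,0,0)])/1000.);out=[]
    for n,(x,y,w,h) in(("top",tc),("scene",sc)):
        im=viewer.camera(n)[:,:,::-1];c=cv2.convertScaleAbs(cv2.resize(im[y:y+h,x:x+w],None,fx=k,fy=k,interpolation=cv2.INTER_CUBIC),alpha=1.8)
        if draw:
            for u,v in proj(n,X): cv2.drawMarker(c,(int((u-x+.5)*k),int((v-y+.5)*k)),(255,0,255),0,8,1)
        out.append(c)
    cv2.imwrite("pics/"+fn,np.hstack(out))
E
python3 -c "
from h import *
snap('i1.png',(330,80,100,150),(220,120,100,150),4)"
```

```text
(no output)
```

View pics/i1.png

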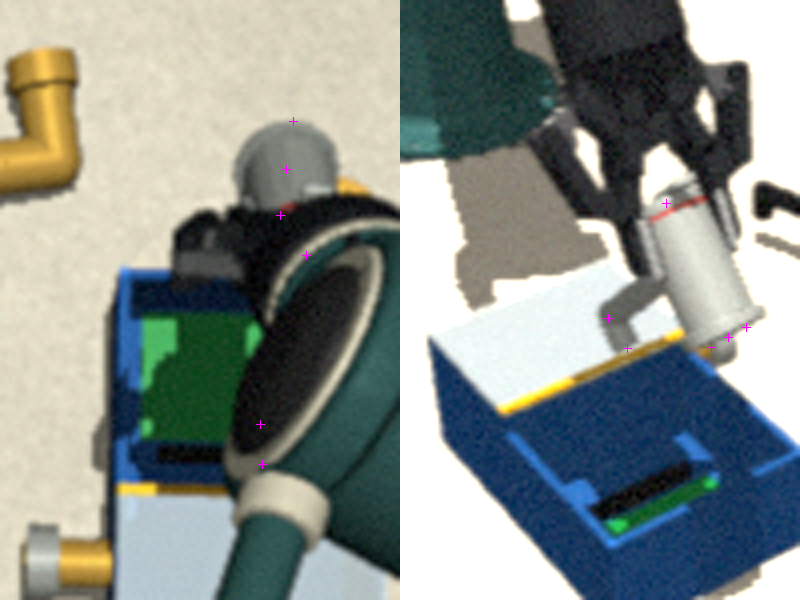

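The predicted markers land on the tap: top (667,203), nozzle (627,348), base (728,337) in the scene crop. Nothing has slipped, so I'll insert in steps.

```bash
python3 -m pendant '[[[0.003,0,-0.002,0.009,-0.001,0.019,0.3],[0.003,0,-0.002,0.018,-0.001,0.037,0.3],[0.003,-0.005,-0.002,0.027,-0.001,0.055,0.3],[0.003,0.007,-0.002,0.035,-0.001,0.064,0.3],[0.003,0.018,-0.002,0.044,-0.001,0.073,0.3],[0.003,0.030,-0.002,0.052,-0.001,0.081,0.3],[0.003,0.030,-0.002,0.052,-0.001,0.081,0.3],[0.003,0.030,-0.002,0.052,-0.001,0.081,0.3]]]'
python3 - <<'E'
from h import *
tapnow()
for a in((126,114,44),(118,106,44),(108,92,40),(98,82,36),(90,75,33),(83,66,31),(78,56,27)):print(row(*boxtgt(*a)))
E
```

```text
clock: 5.9
tool_pos: [0.6292, -0.1878, 0.1737]
orientation: [0.23, 0.025, 0.973, -0.007]
force: [0.0, 0.4, -4.2]
grip_width: 0.0426
finger_force: 72.3
tap box mm [129.6  -0.2 118.3] yaw,-phi,roll [  0.16 -44.39  -0.19] F [ 0.   0.4 -4.2] t 5.9
[-0.0019, 0.0069, 0.0014, 0.0046, 0.0001, 0.0021]
[-0.0019, 0.0069, 0.0014, 0.0154, 0.0001, 0.0057]
[-0.0019, 0.0767, 0.0014, 0.0261, 0.0001, 0.0128]
[-0.002, 0.1465, 0.0014, 0.035, 0.0002, 0.0166]
[-0.002, 0.1988, 0.0014, 0.0418, 0.0002, 0.019]
[-0.002, 0.2337, 0.0014, 0.0498, 0.0002, 0.0238]
[-0.002, 0.3036, 0.0013, 0.0542, 0.0002, 0.0305]
```

```bash
python3 -m pendant '[[[0,0,0,0,0,0,0.3],[0,0,0,0,0,0,0.3],[0,0,0,0,0,0,0.3]]]' >/dev/null
python3 - <<'E'
from h import *
tapnow()
for a in((118,106,44),(108,92,40),(98,82,36),(90,75,33),(83,66,31),(78,56,27)):print(row(*boxtgt(*a)))
E
```

```text
tap box mm [129.7  -0.5 118.8] yaw,-phi,roll [  0.15 -44.43  -0.21] F [-0.2 -0.2 -4.3] t 6.2
[-0.0023, 0.0076, 0.0013, 0.0157, 0.0004, 0.0061]
[-0.0023, 0.0774, 0.0012, 0.0264, 0.0004, 0.0132]
[-0.0023, 0.1472, 0.0012, 0.0353, 0.0004, 0.017]
[-0.0023, 0.1996, 0.0012, 0.0421, 0.0004, 0.0194]
[-0.0023, 0.2345, 0.0012, 0.0501, 0.0005, 0.0242]
[-0.0023, 0.3043, 0.0011, 0.0545, 0.0005, 0.0309]
```

```bash
python3 -m pendant '[[[-0.001,0.008,0.001,0.008,0,0.003,0.3],[-0.002,0.008,0.001,0.016,0,0.006,0.3],[-0.002,0.042,0.001,0.021,0,0.010,0.3],[-0.002,0.077,0.001,0.026,0,0.013,0.3],[-0.002,0.112,0.001,0.031,0,0.015,0.3],[-0.002,0.147,0.001,0.035,0,0.017,0.3],[-0.002,0.147,0.001,0.035,0,0.017,0.3],[-0.002,0.147,0.001,0.035,0,0.017,0.3]]]' >/dev/null
python3 - <<'E'
from h import *
import plan
tapnow()
for a in((98,82,36),(90,75,33),(83,66,31),(78,56,27),(74,44,20)):print(row(*boxtgt(*a)),plan.clear(plan.tap,a[0],a[1],np.radians(a[2])))
E
```

```text
tap box mm [97.4  0.  80.6] yaw,-phi,roll [ -0.   -35.93   0.04] F [-0.4 -0.3 -5.1] t 7.0
[0.0006, -0.0011, 0.0002, -0.001, 0.0, -0.0011] 12.384499
[0.0006, 0.0512, 0.0002, 0.0054, 0.0, 0.0022] 9.5907
[0.0006, 0.0861, 0.0002, 0.0126, -0.0, 0.0082] 8.5938
[0.0007, 0.1559, 0.0003, 0.0159, -0.0, 0.0155] 11.0
[0.0007, 0.2781, 0.0005, 0.0154, -0.0, 0.0253] 13.984499
```

```bash
python3 -m pendant '[[[0.001,0.025,0,0.003,0,0.001,0.3],[0.001,0.051,0,0.006,0,0.003,0.3],[0.001,0.068,0,0.009,0,0.006,0.3],[0.001,0.086,0,0.013,0,0.009,0.3],[0.001,0.121,0,0.0145,0,0.0125,0.3],[0.001,0.156,0,0.016,0,0.016,0.3],[0.001,0.156,0,0.016,0,0.016,0.3],[0.001,0.156,0,0.016,0,0.016,0.3]]]' >/dev/null
python3 - <<'E'
from h import *
import plan
tapnow()
for a in((78,56,27),(74,44,20),(70,34,15),(66,24,9),(66,14,0)):print(row(*boxtgt(*a)),plan.clear(plan.tap,a[0],a[1],np.radians(a[2])))
E
```

```text
tap box mm [78.5 -0.  55.7] yaw,-phi,roll [  0.05 -26.99  -0.04] F [-0.1 -0.9 -5.5] t 7.8
[-0.0006, -0.0001, 0.0006, 0.0005, 0.0, -0.0003] 11.0
[-0.0005, 0.1221, 0.0006, -0.0016, 0.0, 0.0093] 13.984499
[-0.0005, 0.2093, 0.0007, -0.0017, 0.0, 0.018] 17.0
[-0.0005, 0.314, 0.0007, -0.0031, 0.0, 0.0273] 18.587597
[-0.0004, 0.4711, 0.0008, -0.0117, -0.0, 0.0385] 15.0
```

```bash
python3 -m pendant '[[[0,0.06,0,-0.001,0,0.005,0.3],[0,0.122,0,-0.0015,0,0.0095,0.3],[0,0.165,0,-0.0015,0,0.014,0.3],[0,0.209,0,-0.002,0,0.018,0.3],[0,0.26,0,-0.0025,0,0.023,0.3],[0,0.314,0,-0.003,0,0.0275,0.3],[0,0.39,0,-0.007,0,0.033,0.3],[0,0.471,0,-0.0115,0,0.0385,0.3],[0,0.471,0,-0.0115,0,0.0385,0.3],[0,0.471,0,-0.0115,0,0.0385,0.3]]]' >/dev/null
python3 - <<'E'
from h import *
tapnow()
for a in((62,8,0),(60,3,0),(60,0,0)):print(row(*boxtgt(*a)))
snap('i2.png',(330,120,110,140),(220,150,90,140),4)
E
```

```text
tap box mm [66.1 -0.  13.7] yaw,-phi,roll [ 0.04 -0.08 -0.01] F [-0.1 -0.6 -3.9] t 8.8
[-0.0004, 0.0015, 0.0007, 0.0021, 0.0, 0.0066]
[-0.0004, 0.0015, 0.0007, 0.0025, 0.0, 0.012]
[-0.0004, 0.0015, 0.0007, 0.0016, 0.0, 0.0149]
```

View pics/i2.png

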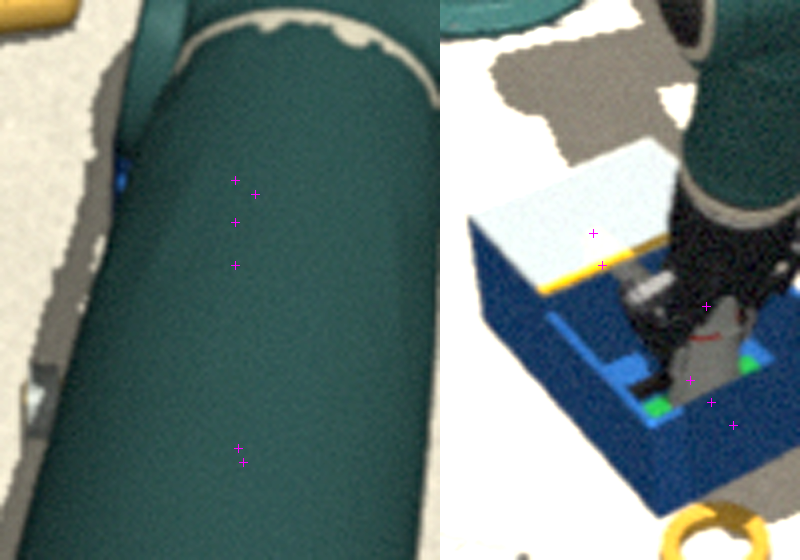

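The scene crop shows the tap upright in the box with its spout under the cover and its base behind the stop bar. The ring at (706,337) is slightly below prediction, so I'll lower it with force checks.

```bash
python3 -m pendant '[[[0,0.0005,0,0.001,0,0.002,0.3],[0,0.001,0,0.0015,0,0.004,0.3],[0,0.0015,0,0.002,0,0.006,0.3],[0,0.0015,0,0.002,0,0.007,0.3],[0,0.0015,0,0.002,0,0.008,0.3],[0,0.0015,0,0.002,0,0.008,0.3]]]'
python3 - <<'E'
from h import *
tapnow()
for a in((60,3,0),(60,0,0)):print(row(*boxtgt(*a)))
E
```

```text
clock: 9.5
tool_pos: [0.6079, -0.1867, 0.0789]
orientation: [-0.156, 0.026, 0.987, 0.004]
force: [-0.5, -0.1, -4.1]
grip_width: 0.0427
finger_force: 72.2
tap box mm [61.1 -0.1  7.2] yaw,-phi,roll [ 0.03  0.09 -0.03] F [-0.5 -0.1 -4.1] t 9.5
[-0.0006, -0.0015, 0.0003, -0.0002, 0.0001, 0.0043]
[-0.0006, -0.0015, 0.0003, -0.0011, 0.0001, 0.0072]
```

```bash
python3 -m pendant '[[[0,0,0,-0.0003,0,0.001,0.3],[0,0,0,-0.0006,0,0.0019,0.3],[0,0,0,-0.0009,0,0.0029,0.3],[0,0,0,-0.0012,0,0.0038,0.3],[0,0,0,-0.0012,0,0.0038,0.3]]]' >/dev/null
python3 -c "
from h import *
tapnow()"
python3 -m pendant '[[[0,0,0,-0.0003,0,0.001,0.3],[0,0,0,-0.0003,0,0.001,0.3]]]' >/dev/null
python3 -c "
from h import *
tapnow()"
python3 -m pendant '[[[0,0,0,-0.0003,0,0.001,0.3],[0,0,0,-0.0003,0,0.001,0.3]]]' >/dev/null
python3 -c "
from h import *
tapnow()"
```

```text
tap box mm [61.  -0.1  3.1] yaw,-phi,roll [ 0.03  0.1  -0.02] F [ 0.3  0.1 -4.6] t 10.0
tap box mm [61.1 -0.1  2.2] yaw,-phi,roll [ 0.03  0.09 -0.03] F [-0.6 -0.1 -4.9] t 10.2
tap box mm [61.1 -0.1  1.2] yaw,-phi,roll [ 0.03  0.09 -0.03] F [-0.5  0.6 -4.4] t 10.4
```

```bash
for i in 1; do python3 -m pendant '[[[0,0,0,-0.0003,0,0.001,0.3],[0,0,0,-0.0003,0,0.001,0.3]]]' >/dev/null
python3 -c "
from h import *
tapnow()"; done
python3 -m pendant '[[[0,0,0,-0.0002,0,0.0007,0.3],[0,0,0,-0.0002,0,0.0007,0.3]]]' >/dev/null
python3 -c "
from h import *
tapnow()"
python3 -m pendant '[[[0,0,0,-0.0002,0,0.0007,0.3],[0,0,0,-0.0002,0,0.0007,0.3]]]' >/dev/null
python3 -c "
from h import *
tapnow()"
```

```text
tap box mm [61.2 -0.2  0.2] yaw,-phi,roll [ 0.03  0.08 -0.03] F [ 1.3 -0.6 -4.3] t 10.6
tap box mm [61.3 -0.2  0.1] yaw,-phi,roll [ 0.03  0.06 -0.04] F [-0.4  0.4 -0.9] t 10.8
tap box mm [61.4 -0.2 -0. ] yaw,-phi,roll [ 0.03  0.06 -0.04] F [-0.8  2.3  4.5] t 11.0
```

```bash
python3 -m pendant '[[[0,0,0,0.0011,0,-0.0004,0.3],[0,0,0,0.002,0,-0.0001,0.3],[0,0,0,0.003,0,0.0002,0.3],[0,0,0,0.0039,0,0.0006,0.3],[0,0,0,0.0049,0,0.0009,0.3],[0,0,0,0.0058,0,0.0012,0.3],[0,0,0,0.0068,0,0.0015,0.3],[0,0,0,0.0068,0,0.0015,0.3]]]' >/dev/null
python3 -c "
from h import *
tapnow()"
python3 -m pendant '[[[0,0,0,0.0009,0,0.0003,0.3],[0,0,0,0.0009,0,0.0003,0.3]]]' >/dev/null
python3 -c "
from h import *
tapnow()"
```

```text
tap box mm [54.8 -0.5  0.1] yaw,-phi,roll [ 0.04 -0.01 -0.06] F [ 4.2 -0.5  5.5] t 11.8
tap box mm [54.  -0.5  0.1] yaw,-phi,roll [ 0.03 -0.02 -0.06] F [4.9 0.2 5. ] t 12.0
```

```bash
for i in 1; do python3 -m pendant '[[[0,0,0,0.0009,0,0.0003,0.3],[0,0,0,0.0009,0,0.0003,0.3]]]' >/dev/null
python3 -c "
from h import *
tapnow()"; done
python3 -m pendant '[[[0,0,0,0.0007,0,0.0002,0.3],[0,0,0,0.0007,0,0.0002,0.3]]]' >/dev/null
python3 -c "
from h import *
tapnow()"
```

```text
tap box mm [53.1 -0.5  0.1] yaw,-phi,roll [ 0.03 -0.02 -0.06] F [ 5.  -0.5  6. ] t 12.2
tap box mm [52.4 -0.4  0.1] yaw,-phi,roll [ 0.04 -0.02 -0.06] F [ 4.9 -1.3  5.9] t 12.4
```

```bash
python3 -m pendant '[[[0,0,0,0.0007,0,0.0002,0.3],[0,0,0,0.0007,0,0.0002,0.3]]]' >/dev/null
python3 -c "
from h import *
tapnow()"
python3 -m pendant '[[[0,0,0,0.0007,0,0.0002,0.3],[0,0,0,0.0007,0,0.0002,0.3]]]' >/dev/null
python3 -c "
from h import *
tapnow()"
```

```text
tap box mm [52.3 -0.5  0.1] yaw,-phi,roll [ 0.03 -0.1  -0.06] F [5.9 0.2 5.1] t 12.6
tap box mm [52.2 -0.5  0.2] yaw,-phi,roll [ 0.03 -0.17 -0.07] F [ 7.  -0.5  4.8] t 12.8
```

It touched the bar at x≈52.3: the motion stopped and the force rose. I'll ease off slightly, then open.

```bash
python3 -m pendant '[[[0,0,0,-0.0007,0,-0.0002,0.3],[0,0,0,-0.0007,0,-0.0002,0.3]]]' 20
python3 -m pendant '[[[0,0,0,0,0,0,0.5],[0,0,0,0,0,0,0.55],[0,0,0,0,0,0,0.6],[0,0,0,0,0,0,0.65],[0,0,0,0,0,0,0.7],[0,0,0,0,0,0,0.75],[0,0,0,0,0,0,0.75]]]'
python3 -c "
from h import *
tapnow()
snap('r1.png',(330,120,90,140),(225,150,100,140),4,False)"
```

```text
clock: 13.0
tool_pos: [0.5989, -0.1865, 0.0719]
orientation: [-0.154, 0.026, 0.988, 0.004]
force: [6.3, -0.0, 5.2]
grip_width: 0.0429
finger_force: 73.4
clock: 13.7
tool_pos: [0.5973, -0.1861, 0.071]
orientation: [-0.156, 0.026, 0.987, 0.004]
force: [-0.0, 0.2, 0.4]
grip_width: 0.0639
finger_force: 0.0
tap box mm [50.5 -0.1 -0.7] yaw,-phi,roll [ 0.03  0.11 -0.03] F [-0.   0.2  0.4] t 13.7
```

View pics/r1.png

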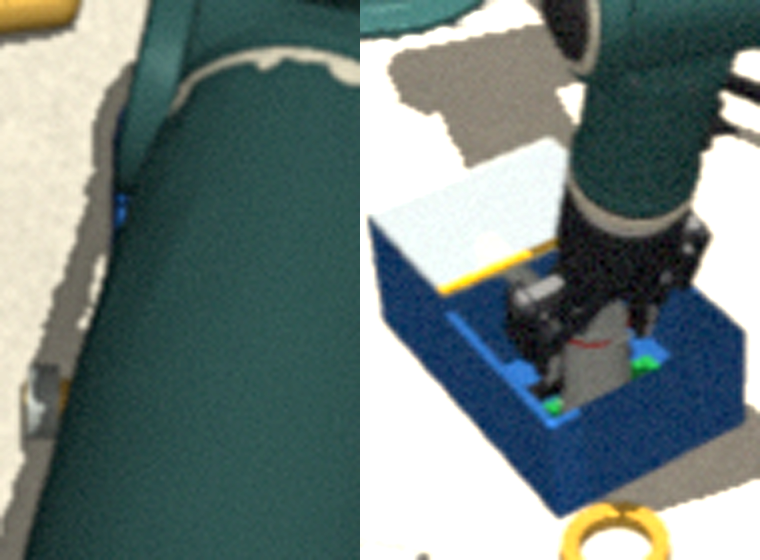

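The tap stands upright with the fingers open either side of the column (600,340). Next I'll retreat along the tool axis, slowly at first.

```bash
python3 -m pendant '[[[0,0,0,0,0,-0.005,0.75],[0,0,0,0,0,-0.012,0.75],[0,0,0,0,0,-0.022,0.75],[0,0,0,0,0,-0.034,0.75],[0,0,0,0,0,-0.048,0.75],[0,0,0,0,0,-0.065,0.75],[0,0,0,0,0,-0.085,0.75],[0,0,0,0,0,-0.11,0.75],[0,0,0,0,0,-0.14,0.75],[0,0,0,0,0,-0.17,0.75],[0,0,0,0,0,-0.2,0.75],[0,0,0,0,0,-0.2,0.75]]]'
python3 -m pendant '[[[0,0,0,0,0.05,0,0.75],[0,0,0,0,0.1,0,0.75],[0,0,0,0,0.15,0,0.75],[0,0,0,0,0.2,0,0.75],[0,0,0,0,0.25,0,0.75],[0,0,0,0,0.25,0,0.75]]]'
python3 -c "
from h import *
b=F['box'];ims=[]
for n,(x,y,w,h) in(('top',(340,130,95,130)),('scene',(225,170,100,130))):
    im=viewer.camera(n)[:,:,::-1];c=cv2.convertScaleAbs(cv2.resize(im[y:y+h,x:x+w],None,fx=4,fy=4,interpolation=cv2.INTER_CUBIC),alpha=1.8)
    for u,v in proj(n,place(b,[(52,0,90),(52-22,0,90),(52+22,0,90),(52,22,90),(52,-22,90),(52+36,0,94),(78,0,6)])): cv2.drawMarker(c,(int((u-x+.5)*4),int((v-y+.5)*4)),(255,0,255),0,8,1)
    ims.append(c)
cv2.imwrite('pics/r2.png',np.hstack(ims))"
```

```text
clock: 15.0
tool_pos: [0.6625, -0.1901, 0.2687]
orientation: [-0.15, 0.026, 0.988, 0.003]
force: [-0.4, -1.0, 0.5]
grip_width: 0.0644
finger_force: 0.0
clock: 15.6
tool_pos: [0.6717, 0.0672, 0.2615]
orientation: [-0.156, 0.023, 0.988, 0.005]
force: [-1.1, 0.1, 0.3]
grip_width: 0.064
finger_force: 0.0
```

View pics/r2.png

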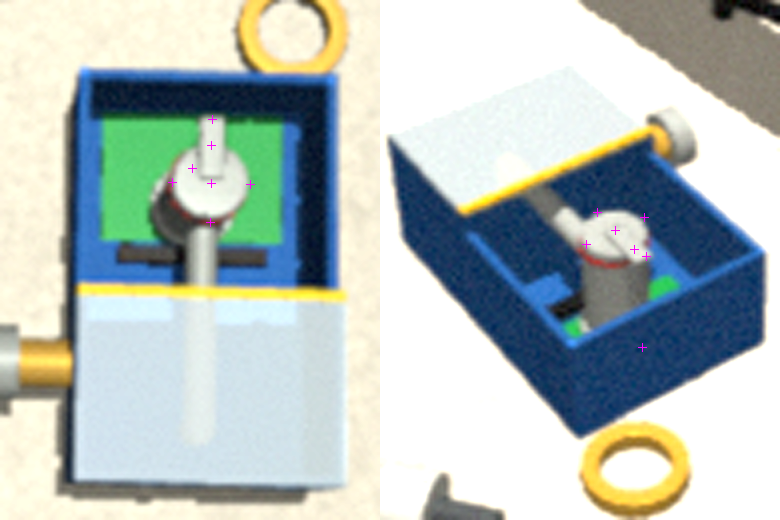

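```bash
python3 -c "
from workcell import r
print(r.hand_in())"
```

```text
the job is handed in; nothing more can be done
None
```

I handed the job in at about 16 s of the 43 s allowed. The chrome tap stands upright and released on the green pad with its base against the middle of the stop bar and its spout under the cover. The final pictures fit that to about 2 mm, and the judge gave no verdict.

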